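# Sweep the picked ginger off the sorting tray into the pan

## Robot

A 7-joint arm with a two-finger parallel gripper is mounted at the origin on the work surface. World frame = base frame: x ahead of the robot, y to its left, z up, the work surface at z = 0. Lengths are in m, angles in rad, forces in N, time in s.
With the tool pointing down it reaches from about 0.425 to 0.925 m from the base axis. Payload 6.8 kg.
Tool frame: the origin (TCP) lies between the finger pads; the fingertips stand 17 mm ahead of it and the grasp point (between the pads) lies 2 mm behind it; z points along the fingers, y is the direction in which the jaws open and shut (so a half turn about z gives the same grasp; the last joint's range is limited). The gripper opens to 85 mm and grips with 20 to 120 N. Pads are 22 mm wide; open, the fingers measure 114 mm over their backs; the gripper's body (76 mm by 85 mm) begins 54 mm behind the grasp point. The pads swing forward as they close: fully open they stand 13 mm farther back than shut.
Start: joints at [-1.439, 0.477, 0.022, 1.555, -0.011, 1.109, -0.083], TCP at [0.16, 0.656, 0.248] pointing down, gripper open.
Joint ranges: [-2.96, 2.96], [-0.34, 2.1], [-1.41, 1.46], [0.24, 2.44], [-1.37, 4.51], [0.17, 1.92], [-2.96, 2.96]. Speed limits (rad/s): [2.39, 2.39, 3.14, 3.14, 3.14, 3.14, 3.14].

## Interface

Orientations are given as a unit quaternion [w, x, y, z].
In Python, from station import bot gives the robot as it stands. The module is installed in compiled form; this text tells all that it offers.
- The arm moves only by the tool carry_out, never from a script. Its argument "moves" is a list of rows, each a list of 3 entries, a list of its own where there are three numbers: the turn, a rotation vector about the tool's x, y, z in degrees, then the shift along the tool's x, y, z in cm, then the finger opening in cm, from 0 to 8.54. A call has 1 to 5 rows; each row is the pose to reach, as a shift and turn from the pose commanded when the call began, along the tool's axes at that moment; what a row does not reach only later rows make up. A row lasts 1/8 s, in which the tool goes at most 62.5 mm and 10.7 degrees, less where a joint would pass 70% of its speed; a pose out of reach is approached as far as the arm can. A call with a gripper value outside its range is refused whole. The fingers move at their own pace and stop on an object; "newtons" is the grip in N (left out, the last holds). Time passes only in rows, so rows that repeat a pose let the fingers close. It gives the time, the measured TCP pose, the force and the opening at its end, in the units of the state.
- bot.get_obs(): the state, without advancing time (a new reading comes with each control period).
- bot.read_camera(name): name is "scene" or "side" or "wrist"; returns the picture (400x640x3 uint8, red, green, blue); there is no depth.
- bot.camera_info(name): a dict with "vertical_fov" (degrees; the focal length in pixels is half the picture's height over the tangent of half this angle, whatever the lens; pixels are square), "cx", "cy" (the principal point, pixels), "k1" (the pictures are not rectified: a ray, as slopes to the right and down, at radius r is drawn at 1 + k1 r^2 times it, then the intrinsics apply), "position" and "attitude" of the camera in the world. Camera axes: x right, y up, looking along -z (the intrinsics and any distortion apply to the point x, -y, -z); pixel columns grow to the right and rows downward; lengths in m; the calibration is good to about 2 mm. A picture is of the moment at which its call begins: read the wrist's pose just before it. camera_info takes no time and is no camera call; for the wrist camera it gives the pose at the moment of the call.
- bot.hand_in(): hands the job in, once; it reports no verdict.
Trained networks look in the newest picture that a camera, given by its name, has taken for a name from the list of things; names that differ only in an ending like _2 or _b are one class to them, and where a whole thing is asked for, a point or a joint stands for the part that bears it (a point fixed in the world has none). Each returns a list of dicts, best first, with "score" (0 to 1); they miss things now and then, are a little off and sometimes report something else, mostly with a low value. They report only what shows in the picture. A call takes as long as a camera call.
- bot.silhouettes(label, camera): "region" (400x640 bool, what is visible of it) and "location" ([column, row] in pixels, amid what is visible of it).
The state is a dict: "t": time; "q": joint angles; "joint_vel": joint speeds; "joint_torque": joint torques, N m; "eef_pos": TCP position; "tool_rot": TCP orientation; "contact_force": force on the tool from outside, world axes, zero at the start; "torque": the same for the moment, N m; "gripper_width": opening from 0.0 (shut) to 1.0 (fully open).
Only numpy, scipy, OpenCV 4.12 (cv2) and the standard library are available. Lean on these libraries where they do the work, as an engineer would, in place of code of your own. Each camera call takes 0.05 s, during which the arm holds its last target. There are 200 camera calls.

## Task

The ginger on the raised picking tray has been inspected: sweep all four pieces of dried ginger along the tray with your fingers and over its open lip, so that they drop into the steel pan below. Push them, do not pick any up, and leave the sample jar and the dish of rejects standing where they are on the tray and everything else on the table in its place.

Things in the scene. Friction and masses are not known exactly. Their poses are not given: they have to be found in the camera images.
- tray: stainless picking tray on a short tube stand, fixed to the table. Its flat floor is 85 mm above the table, 250 mm wide (its x) and 355 mm long (its y). Rims 25 mm high and 3 mm thick stand on three sides; the fourth side, towards the tray's -y, is open and has no rim: this is the lip. Origin: on the table; the floor spans x -125 to +125 mm and y -170 (the lip) to +185 mm of it. z is up.
- tray_lip (a point): middle of the open edge (lip) of the tray, at the height of the tray's floor. Axes as the tray's: -y points outward over the pan.
- pan: open stainless food pan standing on the table just below and beyond the lip, fixed, 325 mm (its x, along the lip) x 176 mm x 65 mm high; inside 296 x 147 mm and 60 mm deep, its inner wall on the tray side 10 to 17 mm in under the lip. Origin: centre of its underside, on the table. Its rim is 20 mm below the tray's floor.
- ginger_1: A piece of dried ginger root, tan with brown growth rings, a flat branching shape of three or four stubby fingers, about 60 x 55 mm and 18 to 20 mm thick, 14 to 28 g, lying flat on the tray. It fits in a circle of 34 mm radius about its origin. Origin: middle of its underside.
- ginger_2: A piece of dried ginger root, tan with brown growth rings, a flat branching shape of three or four stubby fingers, about 60 x 55 mm and 18 to 20 mm thick, 14 to 28 g, lying flat on the tray. It fits in a circle of 34 mm radius about its origin. Origin: middle of its underside.
- ginger_3: A piece of dried ginger root, tan with brown growth rings, a flat branching shape of three or four stubby fingers, about 60 x 55 mm and 18 to 20 mm thick, 14 to 28 g, lying flat on the tray. It fits in a circle of 34 mm radius about its origin. Origin: middle of its underside.
- ginger_4: A piece of dried ginger root, tan with brown growth rings, a flat branching shape of three or four stubby fingers, about 60 x 55 mm and 18 to 20 mm thick, 14 to 28 g, lying flat on the tray. It fits in a circle of 34 mm radius about its origin. Origin: middle of its underside.
- sample_jar: small glass sample jar with white label and gold screw lid, 48 mm across and 57 mm tall, standing loose on the tray. Origin: centre of its underside.
- reject_dish: small white plastic dish holding blackened spoiled pieces, 60 mm across its rim and 32 mm tall, standing loose on the tray. Origin: centre of its underside.
- scoop: aluminium hand scoop lying on the table, 210 x 64 x 45 mm. Origin: under the back of its bowl; bowl to +x, handle to -x.
- bench_brush: bench brush with blue back and white bristles lying bristles down on the table, 150 x 32 x 43 mm, long along its x. Origin: on the table, 40 mm from its middle towards +x.
- paprika_jar: jar of red spice with gold lid on the table, 53 mm across, 91 mm tall. Origin: centre of its underside.
- turmeric_jar: jar of yellow spice with gold lid on the table, 53 mm across, 91 mm tall. Origin: centre of its underside.
- label_roll: roll of white labels standing on end on the table, 84 mm across, 50 mm tall. Origin: centre of its underside.
- spray_bottle: spray bottle with yellow head on the table, 64 mm across, 168 mm tall. Origin: centre of its underside.

How it is judged:
By the outcome, as a careful person would: the job done as asked, in the order asked, and still so for the second after the job is handed in, with the robot touching nothing.
It also fails if it takes over 64 s, if anything falls off the work surface, if the arm or the gripper's body presses on something with over 40 N, if the wrist force passes 120 N, or if a joint passes its speed limit or range.

## Working session

There is one attempt and no reset: what is moved stays moved. The work goes in short steps, Python scripts to look and compute and a tool call to move; the robot and the scene stay as the last step left them, time stands still between calls to the robot, and variables do not carry over. Pictures are saved under pics/ and viewed, about 8 in all and at most 12, crops included, and the job is handed in when it is done.

Besides the shell and the picture viewer there is one more tool, called by a JSON object that holds its "fn" and its "kwargs", one argument or row to a line. carry_out: Moves the arm, as the interface text tells. Its arguments: {"type":"object","properties":{"moves":{"type":"array"},"newtons":{"type":"number"}},"required":["moves"]}

```bash
mkdir -p pics; ls
cat > h.py <<'E'
import numpy as np, cv2
from station import bot
from scipy.spatial.transform import Rotation as R
def rot(q): return R.from_quat([q[1],q[2],q[3],q[0]])
def cam(n):
    i=bot.camera_info(n); f=200/np.tan(np.radians(i['vertical_fov'])/2)
    a=np.array(i['attitude'],float)
    M=a if a.shape==(3,3) else rot(a).as_matrix()
    return i,f,M
def ray(n,px,c=None):
    i,f,M=c or cam(n)
    d=np.array([(px[0]-i['cx'])/f,(px[1]-i['cy'])/f]); u=d.copy()
    for _ in range(20): u=d/(1+i['k1']*(u@u))
    return np.array(i['position']),M@np.array([u[0],-u[1],-1])
def onz(n,px,z,c=None):
    p,d=ray(n,px,c); return p+d*(z-p[2])/d[2]
def proj(n,P,c=None):
    i,f,M=c or cam(n)
    v=M.T@(np.array(P)-i['position']); u=np.array([v[0],-v[1]])/-v[2]
    u=u*(1+i['k1']*(u@u)); return u*f+[i['cx'],i['cy']]
def snap(n,name):
    im=bot.read_camera(n); cv2.imwrite('pics/'+name,im[:,:,::-1]); return im
E
python3 - <<'E'
from h import *
o=bot.get_obs(); print(o)
a=[snap(n,n+'0.png') for n in('scene','side')]
cv2.imwrite('pics/a.png',cv2.resize(np.vstack(a)[:,:,::-1],(480,600)))
for n in('scene','side'):
    print(bot.camera_info(n))
    for l in('ginger_1','sample_jar','reject_dish','tray','pan'):
        for s in bot.silhouettes(l,n):
            print(n,l,round(s['score'],2),np.round(s['location']),s['region'].sum(),np.round(onz(n,s['location'],.095),3))
E
```

```text
pics
{'t': 0.0, 'q': array([-1.43912127,  0.4777892 ,  0.0223452 ,  1.55646921, -0.0115164 ,
        1.10927294, -0.08308932]), 'joint_vel': array([-0.00030516,  0.00058328, -0.00024214, -0.00031909,  0.00050959,
       -0.00164102, -0.00014931]), 'joint_torque': array([-1.02700033e-03, -5.96469247e+01,  1.60768826e+00, -2.81187898e+01,
        1.25436665e-02,  9.54607793e-03,  7.36008758e-06]), 'eef_pos': array([0.16017953, 0.65513998, 0.24732559]), 'tool_rot': array([-4.73438109e-05,  1.19590607e-01,  9.92822878e-01, -9.04060757e-04]), 'contact_force': array([-0.57891261, -0.16414105, -0.034163  ]), 'torque': array([0.00570333, 0.01540685, 0.03107498]), 'gripper_width': 1.0003853852928684}
{'vertical_fov': 50.55595902547518, 'cx': 320.54065693022, 'cy': 205.35092157462842, 'k1': -0.02412414286332356, 'position': array([ 1.03579973, -0.58341912,  0.93736195]), 'attitude': array([0.85519626, 0.33999769, 0.13517579, 0.36710821])}
scene ginger_1 0.72 [345. 237.] 239 [ 0.604 -0.06   0.095]
scene ginger_1 0.56 [337. 182.] 165 [0.45  0.069 0.095]
scene ginger_1 0.53 [317. 226.] 234 [ 0.52
[... 407 characters left out ...]
 0.095]
scene pan 0.87 [272. 274.] 7671 [ 0.564 -0.264  0.095]
scene pan 0.73 [452. 173.] 541 [0.654 0.347 0.095]
{'vertical_fov': 51.02936546664653, 'cx': 318.05955891176296, 'cy': 198.3899412899799, 'k1': 0.01293414720158644, 'position': array([-0.10806843, -0.66860648,  1.10073242]), 'attitude': array([ 0.86964898,  0.32630921, -0.12684634, -0.34805596])}
side ginger_1 0.54 [320. 213.] 155 [ 0.451 -0.076  0.095]
side ginger_1 0.54 [447. 260.] 790 [ 0.592 -0.446  0.095]
side ginger_1 0.43 [339. 205.] 168 [ 0.516 -0.095  0.095]
side sample_jar 0.72 [317. 158.] 258 [0.612 0.105 0.095]
side tray 0.59 [317. 192.] 6608 [ 0.504 -0.01   0.095]
side pan 0.65 [373. 245.] 5081 [ 0.482 -0.269  0.095]
```

View pics/scene0.png

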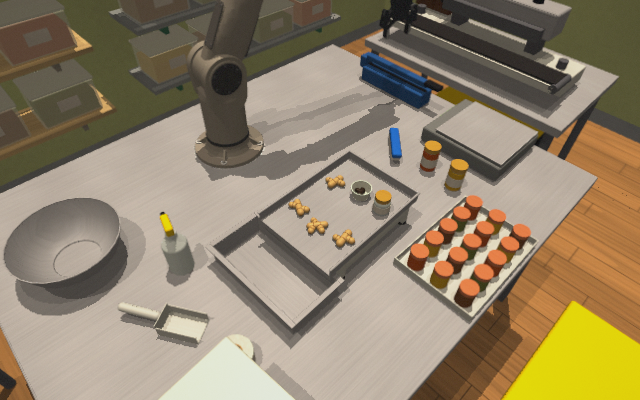

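The scene view shows the tray at about (338,212) with the pan at its lower left. Four ginger pieces lie at (336,182), (298,207), (317,226) and (344,237). The dish is at (361,188) and the jar at (383,202). I'll zoom in next.

Run:
```python
import cv2,numpy as np
a=cv2.imread('pics/scene0.png')[140:340,200:430]; b=cv2.imread('pics/side0.png')[120:300,220:470]
a=cv2.resize(a,None,fx=2.6,fy=2.6,interpolation=2)
cv2.imwrite('pics/c1.png',a); b=cv2.resize(b,None,fx=3,fy=3,interpolation=2); cv2.imwrite('pics/c2.png',b)
```

```text
(no output)
```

View pics/c1.png

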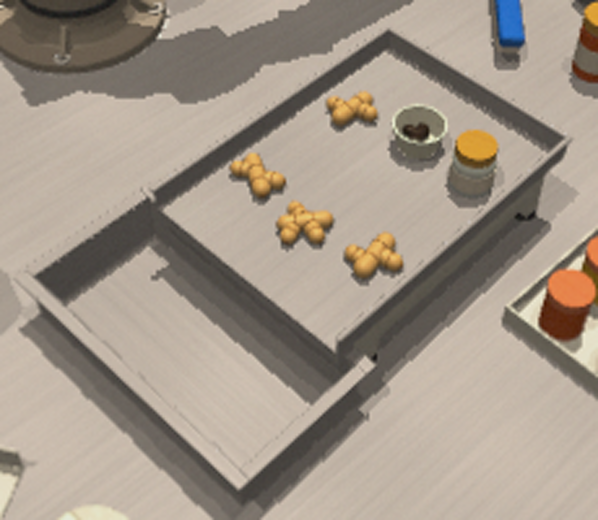

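View pics/c2.png

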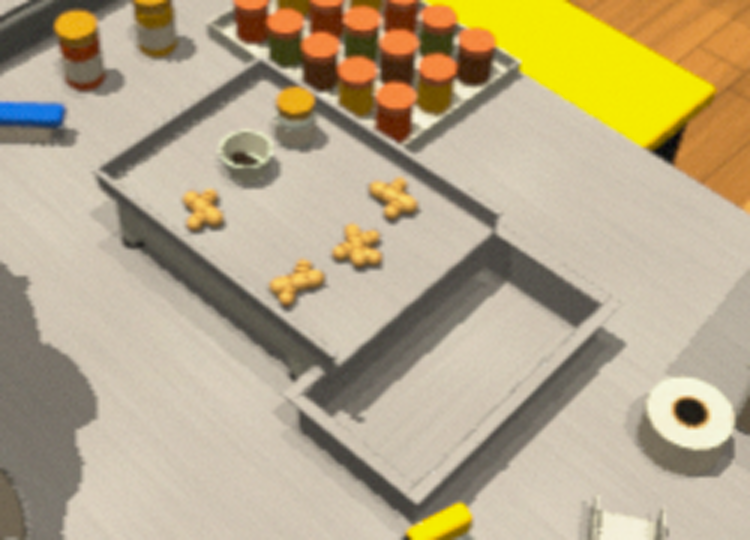

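Run:
```python
from h import *
c={n:cam(n) for n in('scene','side')}
S={'scene':lambda p:(200+p[0]/2.6,140+p[1]/2.6),'side':lambda p:(220+p[0]/3,120+p[1]/3)}
P={'backL':(.11,(390,32),(100,176)),'backR':(.11,(567,138),(262,64)),'lipL':(.11,(150,193),None),'lipR':(.11,None,(497,217)),
'lipfloorL':(.085,(158,207),(335,361)),'lipfloorR':(.085,(338,352),(492,234)),
'gA':(.094,(352,109),(203,210)),'gB':(.094,(258,175),(297,284)),'gC':(.094,(304,223),(358,247)),'gD':(.094,(374,257),(393,198)),
'dish rim':(.117,(419,124),(246,148)),'jar lid top':(.142,(476,146),(296,102))}
for k,(z,a,b) in P.items():
    print(k,*[np.round(onz(n,S[n](p),z,c[n])[:2],3) if p else None for n,p in(('scene',a),('side',b))])
```

```text
backL [0.395 0.179] [0.386 0.169]
backR [0.643 0.191] [0.637 0.182]
lipL [ 0.404 -0.18 ] None
lipR None [ 0.652 -0.169]
lipfloorL [ 0.405 -0.174] [ 0.411 -0.171]
lipfloorR [ 0.656 -0.164] [ 0.648 -0.169]
gA [0.445 0.067] [0.443 0.065]
gB [ 0.448 -0.075] [ 0.446 -0.08 ]
gC [ 0.528 -0.085] [ 0.526 -0.088]
gD [ 0.606 -0.065] [ 0.604 -0.065]
dish rim [0.526 0.085] [0.525 0.085]
jar lid top [0.602 0.084] [0.597 0.081]
```

{"fn": "carry_out", "kwargs": {
  "moves": [
    [[0,0,10],[-4.6,-2.9,0],6],
    [[0,0,20],[-9.2,-5.8,0],5],
    [[0,0,30],[-13.9,-8.6,0],4],
    [[0,0,40],[-18.5,-11.5,0],3.5],
    [[0,0,50],[-23.1,-14.4,0],3.5]
  ]
}}

```text
t: 1.23
eef_pos: [0.3516, 0.4597, 0.2486]
tool_rot: [-0.0, 0.53, 0.848, 0.0]
contact_force: [0.2, -0.1, -0.4]
gripper_width: 0.409
```

```bash
cat >> h.py <<'E'
def go(P,yaw=2.2):
    "turn (deg) and shift (cm) to TCP P, pointing down, jaw axis (tool y) at yaw"
    o=bot.get_obs(); r=rot(o['tool_rot']); y=np.radians(yaw)
    Y=np.array([np.cos(y),np.sin(y),0]); Z=np.array([0,0,-1.]); T=R.from_matrix(np.c_[np.cross(Y,Z),Y,Z])
    print(np.round(o['eef_pos'],4),'F',np.round(o['contact_force'],1),'w',round(o['gripper_width'],3),'t',round(o['t'],2))
    for p in np.atleast_2d(P): print('turn',np.round((r.inv()*T).as_rotvec(degrees=True),1),'shift',np.round(100*r.inv().apply(p-o['eef_pos']),2))
E
python3 -c "
from h import *
go([.46,.18,.22])"
```

```text
[0.3516 0.4597 0.2486] F [ 0.2 -0.1 -0.4] w 0.409 t 1.23
turn [ 0.  -0.  23.7] shift [-29.89  -2.49   2.84]
```

{"fn": "carry_out", "kwargs": {
  "moves": [
    [[0,0,5],[-6,-0.5,0.5],3.5],
    [[0,0,10],[-12,-1,1],3.5],
    [[0,0,15],[-18,-1.5,1.7],3.5],
    [[0,0,20],[-24,-2,2.3],3.5],
    [[0,0,23.7],[-29.9,-2.5,2.8],3.5]
  ]
}}

```text
t: 1.85
eef_pos: [0.4609, 0.18, 0.2205]
tool_rot: [-0.0, 0.692, 0.722, 0.001]
contact_force: [0.8, 0.4, 1.4]
gripper_width: 0.412
```

```bash
python3 -c "
from h import *
snap('wrist','w1.png')
go([[.450,-.02,.19],[.450,-.02,.125],[.45,-.02,.106]])
c=cam('wrist')
for l in('ginger_1','sample_jar','reject_dish'):
  for s in bot.silhouettes(l,'wrist'): print(l,round(s['score'],2),np.round(s['location']),s['region'].sum(),np.round(onz('wrist',s['location'],.095,c),3))
"
```

```text
[0.4632 0.1712 0.2202] F [ 1.6 -6.7 -0.3] w 0.411 t 1.9
turn [ 0.1  0.2 -0.5] shift [-19.07  -1.9    3.08]
turn [ 0.1  0.2 -0.5] shift [-19.04  -1.9    9.58]
turn [ 0.1  0.2 -0.5] shift [-19.04  -1.91  11.48]
ginger_1 0.88 [296. 303.] 1363 [0.442 0.062 0.095]
ginger_1 0.65 [444. 391.] 165 [ 0.613 -0.055  0.095]
sample_jar 0.71 [465. 288.] 1431 [0.61  0.083 0.095]
reject_dish 0.52 [390. 282.] 323 [0.534 0.089 0.095]
```

View pics/w1.png

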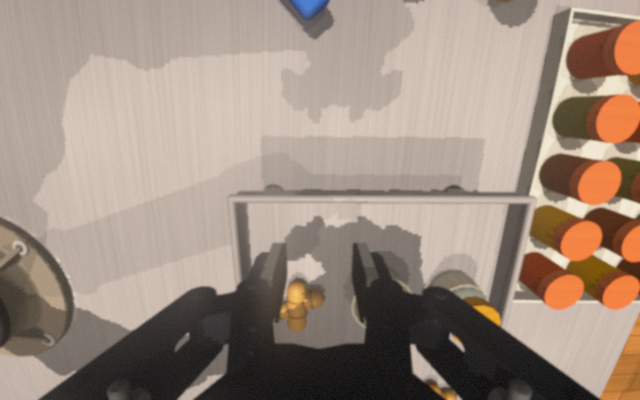

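The wrist view shows piece A at (296,303), the dish at (390,290) and the jar at (468,290). These agree with the scene estimates. I'll start with B.

{"fn": "carry_out", "kwargs": {
  "moves": [
    [[0,0,0],[-5,-0.4,0.7],3.5],
    [[0,0,0],[-10,-0.9,1.5],3.5],
    [[0,0,0],[-15,-1.3,2.2],3.5],
    [[0,0,0],[-20,-1.8,3],3.5],
    [[0,0,0],[-20,-1.8,3],3.5]
  ]
}}

```text
t: 2.68
eef_pos: [0.4508, -0.0209, 0.1901]
tool_rot: [-0.0, 0.692, 0.721, -0.0]
contact_force: [-0.6, 0.8, 0.6]
gripper_width: 0.409
```

```bash
python3 -c "
from h import *
go([[.450,-.018,.125],[.45,-.018,.11]])
print(bot.get_obs()['joint_vel'].round(3))
"
```

```text
[ 0.4508 -0.0209  0.1901] F [-0.6  0.8  0.6] w 0.409 t 2.67
turn [-0.   0.   0.1] shift [ 0.29 -0.06  6.51]
turn [-0.   0.   0.1] shift [ 0.29 -0.06  8.01]
[-0.048  0.004 -0.059 -0.025 -0.016  0.007 -0.047]
```

{"fn": "carry_out", "kwargs": {
  "moves": [
    [[0,0,0],[0.2,0,3],3.5],
    [[0,0,0],[0.3,0,6],3.5],
    [[0,0,0],[0.3,0,8],3.5],
    [[0,0,0],[0.3,0,8.3],3.5],
    [[0,0,0],[0.3,0,8.5],3.5]
  ]
}}

```text
t: 3.3
eef_pos: [0.4518, -0.0147, 0.1057]
tool_rot: [0.0, 0.69, 0.723, 0.0]
contact_force: [-0.2, -0.3, 0.3]
gripper_width: 0.409
```

{"fn": "carry_out", "kwargs": {
  "moves": [
    [[0,0,0],[0,0,0.1],3.5],
    [[0,0,0],[0,0,0.2],3.5],
    [[0,0,0],[0,0,0.2],3.5]
  ]
}}

```text
t: 3.68
eef_pos: [0.4514, -0.0158, 0.1036]
tool_rot: [0.0, 0.691, 0.723, 0.0]
contact_force: [-1.3, -0.2, -0.1]
gripper_width: 0.409
```

{"fn": "carry_out", "kwargs": {
  "moves": [
    [[0,0,0],[0,0,0.1],3.5],
    [[0,0,0],[0,0,0.2],3.5],
    [[0,0,0],[0,0,0.2],3.5]
  ]
}}

```text
t: 4.05
eef_pos: [0.4512, -0.0159, 0.1012]
tool_rot: [-0.0, 0.691, 0.723, -0.0]
contact_force: [0.5, -0.2, 0.4]
gripper_width: 0.412
```

```bash
python3 -c "
from h import *
im=np.ascontiguousarray(bot.read_camera('scene')[:,:,::-1])[170:260,270:390]
cv2.imwrite('pics/s2.png',cv2.resize(im,None,fx=6,fy=6,interpolation=2))
go([[.45,-.17,.103]])
"
```

```text
[ 0.4512 -0.0159  0.1012] F [ 0.2  0.2 -1. ] w 0.408 t 4.1
turn [-0.   0.   0.4] shift [-15.39  -0.8   -0.18]
```

View pics/s2.png

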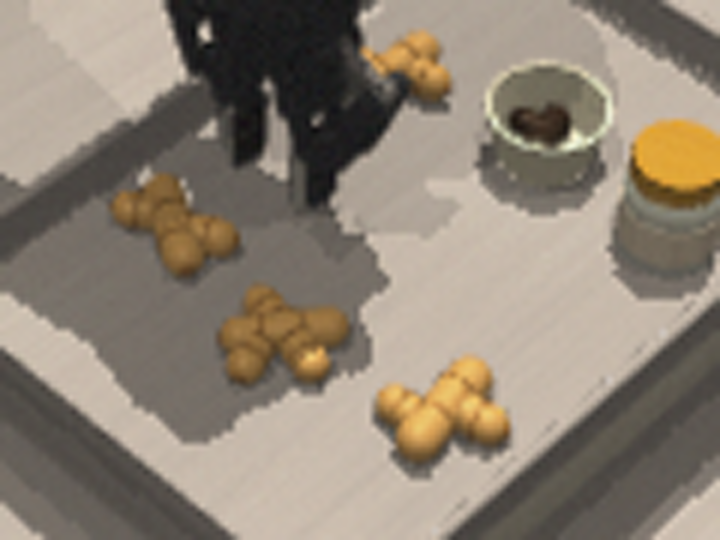

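The fingertips sit just above the floor, behind B (170,225 in the crop). All the pieces are unmoved. I'll push B.

{"fn": "carry_out", "kwargs": {
  "moves": [
    [[0,0,0],[-1.4,0,0],3.5],
    [[0,0,0],[-3,0,0],3.5],
    [[0,0,0],[-4.8,0,0],3.5],
    [[0,0,0],[-6.6,0,0],3.5],
    [[0,0,0],[-8.4,0,0],3.5]
  ]
}}

```text
t: 4.72
eef_pos: [0.4546, -0.1019, 0.1013]
tool_rot: [0.0, 0.692, 0.722, -0.0]
contact_force: [-0.3, -0.5, -1.2]
gripper_width: 0.408
```

{"fn": "carry_out", "kwargs": {
  "moves": [
    [[0,0,0],[-1.5,0,0],3.5],
    [[0,0,0],[-3,0,0],3.5],
    [[0,0,0],[-4.5,0,0],3.5],
    [[0,0,0],[-6,0,0],3.5],
    [[0,0,0],[-7.5,0,0],3.5]
  ]
}}

```text
t: 5.35
eef_pos: [0.4583, -0.1756, 0.1013]
tool_rot: [0.0, 0.691, 0.723, 0.0]
contact_force: [0.1, 0.3, -1.0]
gripper_width: 0.412
```

```bash
cat >> h.py <<'E'
def look():
    for n in('scene','side'):
        bot.read_camera(n); c=cam(n)
        for s in bot.silhouettes('ginger_1',n):
            p=onz(n,s['location'],.095,c)
            if .38<p[0]<.72 and -.4<p[1]<.2: print(n,round(s['score'],2),np.round(s['location']),s['region'].sum(),p.round(3)[:2],'pan z.015',onz(n,s['location'],.015,c).round(3)[:2])
E
python3 -c "
from h import *
go([[.531,-.17,.101],[.531,-.03,.15]])
look()"
```

```text
[ 0.4583 -0.1756  0.1013] F [ 0.1  0.3 -1. ] w 0.412 t 5.35
turn [ 0.  -0.   0.4] shift [0.24 7.28 0.03]
turn [ 0.  -0.   0.4] shift [14.22  7.91 -4.87]
scene 0.73 [340. 238.] 270 [ 0.597 -0.07 ] pan z.015 [ 0.556 -0.021]
scene 0.56 [261. 250.] 165 [ 0.492 -0.242] pan z.015 [ 0.44  -0.209]
scene 0.53 [314. 225.] 215 [ 0.523 -0.089] pan z.015 [ 0.474 -0.042]
scene 0.48 [339. 179.] 157 [0.443 0.082] pan z.015 [0.387 0.145]
side 0.67 [286. 190.] 139 [0.439 0.067] pan z.015 [0.483 0.125]
side 0.61 [309. 192.] 5339 [0.487 0.011] pan z.015 [0.534 0.065]
side 0.54 [349. 251.] 138 [ 0.414 -0.237] pan z.015 [ 0.456 -0.203]
```

B is in the pan. Next is C.

{"fn": "carry_out", "kwargs": {
  "moves": [
    [[0,0,0],[0,0,-4.5],3.5],
    [[0,0,0],[5,2.5,-5],3.5],
    [[0,0,0],[10,5,-5],3.5],
    [[0,0,0],[14.3,7.8,-5],3.5],
    [[0,0,0],[14.3,7.8,-5],3.5]
  ]
}}

```text
t: 6.18
eef_pos: [0.5316, -0.0226, 0.1511]
tool_rot: [-0.0, 0.688, 0.726, 0.001]
contact_force: [0.3, -0.7, -0.8]
gripper_width: 0.409
```

{"fn": "carry_out", "kwargs": {
  "moves": [
    [[0,0,0],[0,0,2.5],3.5],
    [[0,0,0],[0,0,4.6],3.5],
    [[0,0,0],[0,0,5],3.5],
    [[0,0,0],[-1.2,0,5],3.5],
    [[0,0,0],[-2.8,0,5],3.5]
  ]
}}

```text
t: 6.8
eef_pos: [0.531, -0.0569, 0.1016]
tool_rot: [0.0, 0.691, 0.723, 0.0]
contact_force: [-0.0, -0.4, 0.1]
gripper_width: 0.41
```

{"fn": "carry_out", "kwargs": {
  "moves": [
    [[0,0,0],[-1.7,0,0],3.5],
    [[0,0,0],[-3.4,0,0],3.5],
    [[0,0,0],[-5,0,0],3.5],
    [[0,0,0],[-6.6,0,0],3.5],
    [[0,0,0],[-8.2,0,0],3.5]
  ]
}}

```text
t: 7.42
eef_pos: [0.5348, -0.1393, 0.1013]
tool_rot: [-0.0, 0.691, 0.723, 0.0]
contact_force: [0.7, -0.6, -0.7]
gripper_width: 0.409
```

```bash
python3 -c "
from h import *
go([[.53,-.178,.101],[.608,-.012,.15]])
look()"
```

```text
[ 0.5348 -0.1393  0.1013] F [ 0.7 -0.6 -0.7] w 0.409 t 7.42
turn [-0.  -0.   0.4] shift [-3.84 -0.65  0.03]
turn [-0.  -0.   0.4] shift [12.39  7.88 -4.87]
scene 0.78 [342. 239.] 236 [ 0.604 -0.069] pan z.015 [ 0.563 -0.02 ]
scene 0.7 [293. 240.] 253 [ 0.521 -0.162] pan z.015 [ 0.472 -0.122]
scene 0.69 [264. 252.] 219 [ 0.501 -0.238] pan z.015 [ 0.45  -0.205]
scene 0.64 [336. 182.] 155 [0.446 0.068] pan z.015 [0.389 0.13 ]
side 0.6 [358. 219.] 131 [ 0.52  -0.176] pan z.015 [ 0.57  -0.136]
side 0.51 [286. 190.] 122 [0.438 0.07 ] pan z.015 [0.482 0.129]
side 0.46 [349. 250.] 155 [ 0.417 -0.235] pan z.015 [ 0.459 -0.201]
```

{"fn": "carry_out", "kwargs": {
  "moves": [
    [[0,0,0],[-1,0,0],3.5],
    [[0,0,0],[-2,0,0],3.5],
    [[0,0,0],[-3,0,0],3.5],
    [[0,0,0],[-4,0,0],3.5],
    [[0,0,0],[-4,0,-1],3.5]
  ]
}}

```text
t: 8.25
eef_pos: [0.5358, -0.1794, 0.1111]
tool_rot: [-0.0, 0.692, 0.722, -0.001]
contact_force: [0.8, 0.3, 0.4]
gripper_width: 0.409
```

```bash
python3 -c "
from h import *
go([[.61,-.010,.15]])
look()"
```

```text
[ 0.5358 -0.1794  0.1111] F [0.8 0.3 0.4] w 0.409 t 8.25
turn [-0.1  0.   0.2] shift [16.61  8.14 -3.91]
scene 0.7 [289. 271.] 226 [ 0.585 -0.231] pan z.015 [ 0.542 -0.198]
scene 0.66 [336. 184.] 213 [0.453 0.061] pan z.015 [0.397 0.122]
scene 0.64 [262. 251.] 181 [ 0.495 -0.241] pan z.015 [ 0.444 -0.208]
scene 0.54 [342. 239.] 241 [ 0.604 -0.07 ] pan z.015 [ 0.563 -0.022]
side 0.64 [287. 191.] 119 [0.439 0.064] pan z.015 [0.483 0.122]
side 0.46 [366. 237.] 106 [ 0.487 -0.235] pan z.015 [ 0.534 -0.201]
side 0.42 [350. 252.] 148 [ 0.415 -0.239] pan z.015 [ 0.457 -0.204]
```

{"fn": "carry_out", "kwargs": {
  "moves": [
    [[0,0,0],[0,0,-3],3.5],
    [[0,0,0],[5,2.5,-4],3.5],
    [[0,0,0],[10,5,-4],3.5],
    [[0,0,0],[15,7.3,-4],3.5],
    [[0,0,0],[16.6,7.3,-4],3.5]
  ]
}}

```text
t: 9.07
eef_pos: [0.6032, -0.0034, 0.1509]
tool_rot: [-0.0, 0.689, 0.725, 0.001]
contact_force: [-0.6, -0.8, -0.6]
gripper_width: 0.415
```

{"fn": "carry_out", "kwargs": {
  "moves": [
    [[0,0,0],[0,0,2],3.5],
    [[0,0,0],[0,0,4],3.5],
    [[0,0,0],[0,0,5],3.5],
    [[0,0,0],[-1.2,0,5],3.5],
    [[0,0,0],[-2.8,0,5],3.5]
  ]
}}

```text
t: 9.7
eef_pos: [0.6035, -0.0373, 0.1012]
tool_rot: [-0.0, 0.691, 0.723, 0.001]
contact_force: [0.3, 3.3, 3.7]
gripper_width: 0.407
```

{"fn": "carry_out", "kwargs": {
  "moves": [
    [[0,0,0],[-1.7,0,0],3.5],
    [[0,0,0],[-3.4,0,0],3.5],
    [[0,0,0],[-5,0,0],3.5],
    [[0,0,0],[-6.6,0,0],3.5],
    [[0,0,0],[-8.2,0,0],3.5]
  ]
}}

```text
t: 10.32
eef_pos: [0.6069, -0.12, 0.1012]
tool_rot: [-0.0, 0.691, 0.723, -0.0]
contact_force: [0.1, 3.2, 4.0]
gripper_width: 0.409
```

```bash
python3 -c "
from h import *
go([[.61,-.178,.101]])
look()"
```

```text
[ 0.6069 -0.12    0.1012] F [0.1 3.2 4. ] w 0.409 t 10.32
turn [-0.  -0.   0.4] shift [-5.8   0.05  0.02]
scene 0.82 [289. 272.] 251 [ 0.586 -0.232] pan z.015 [ 0.544 -0.199]
scene 0.73 [264. 251.] 219 [ 0.5   -0.237] pan z.015 [ 0.449 -0.204]
scene 0.56 [350. 213.] 6492 [0.557 0.009] pan z.015 [0.512 0.065]
scene 0.55 [321. 256.] 230 [ 0.605 -0.146] pan z.015 [ 0.564 -0.105]
side 0.69 [368. 197.] 159 [ 0.606 -0.136] pan z.015 [ 0.663 -0.093]
side 0.67 [366. 239.] 134 [ 0.481 -0.242] pan z.015 [ 0.528 -0.208]
side 0.61 [286. 189.] 118 [0.442 0.072] pan z.015 [0.485 0.131]
side 0.45 [350. 248.] 143 [ 0.424 -0.23 ] pan z.015 [ 0.466 -0.195]
```

Fz is 4 N here, so a fingertip is probably resting on one of D's lobes. D is still moving along, so I'll carry on and check.

{"fn": "carry_out", "kwargs": {
  "moves": [
    [[0,0,0],[-1.5,0,0],3.5],
    [[0,0,0],[-2.8,0,0],3.5],
    [[0,0,0],[-4,0,0],3.5],
    [[0,0,0],[-5.2,0,0],3.5],
    [[0,0,0],[-6.2,0,0],3.5]
  ]
}}

```text
t: 11.15
eef_pos: [0.6092, -0.1825, 0.1009]
tool_rot: [0.0, 0.691, 0.722, -0.001]
contact_force: [-0.5, -0.5, -0.1]
gripper_width: 0.41
```

```bash
python3 -c "
from h import *
go([[.44,.12,.15]])
look()"
```

```text
[ 0.6092 -0.1825  0.1009] F [-0.5 -0.5 -0.1] w 0.41 t 11.15
turn [-0.   0.1  0.3] shift [ 30.96 -15.58  -4.92]
scene 0.66 [262. 250.] 213 [ 0.491 -0.238] pan z.015 [ 0.439 -0.206]
scene 0.61 [305. 291.] 270 [ 0.65 -0.24] pan z.015 [ 0.613 -0.208]
scene 0.51 [288. 271.] 261 [ 0.583 -0.234] pan z.015 [ 0.54 -0.2 ]
side 0.74 [372. 247.] 4629 [ 0.474 -0.273] pan z.015 [ 0.52  -0.242]
side 0.62 [385. 222.] 146 [ 0.569 -0.241] pan z.015 [ 0.623 -0.207]
side 0.52 [350. 253.] 167 [ 0.414 -0.242] pan z.015 [ 0.455 -0.209]
side 0.43 [287. 191.] 151 [0.438 0.064] pan z.015 [0.482 0.122]
side 0.42 [366. 235.] 151 [ 0.492 -0.232] pan z.015 [ 0.539 -0.197]
```

D is in the pan. A is last.

{"fn": "carry_out", "kwargs": {
  "moves": [
    [[0,0,0],[0,0,-5],3.5],
    [[0,0,0],[4,-5,-6],3.5],
    [[0,0,0],[8,-9.5,-7],3.5],
    [[0,0,0],[12,-14,-7],3.5],
    [[0,0,0],[14,-16.3,-7],3.5]
  ]
}}

```text
t: 11.98
eef_pos: [0.4377, -0.0461, 0.1709]
tool_rot: [-0.001, 0.69, 0.724, -0.0]
contact_force: [-0.4, -0.4, -0.2]
gripper_width: 0.408
```

{"fn": "carry_out", "kwargs": {
  "moves": [
    [[0,0,0],[5,0.2,0],3.5],
    [[0,0,0],[10,0.5,0],3.5],
    [[0,0,0],[15,0.7,0],3.5],
    [[0,0,0],[17.2,0.8,0],3.5],
    [[0,0,0],[17.2,0.8,0],3.5]
  ]
}}

```text
t: 12.6
eef_pos: [0.4406, 0.1257, 0.1712]
tool_rot: [-0.0, 0.69, 0.724, 0.0]
contact_force: [-0.2, -0.0, -0.2]
gripper_width: 0.41
```

```bash
python3 -c "
from h import *
go([[.441,.122,.13],[.441,.122,.101]])
look()
im=np.ascontiguousarray(bot.read_camera('scene')[:,:,::-1])[130:330,210:430]
cv2.imwrite('pics/s3.png',cv2.resize(im,None,fx=3,fy=3,interpolation=2))
"
```

```text
[0.4406 0.1257 0.1712] F [-0.2 -0.  -0.2] w 0.41 t 12.6
turn [-0.  -0.   0.6] shift [-0.37  0.02  4.12]
turn [-0.  -0.   0.6] shift [-0.37  0.02  7.02]
scene 0.71 [289. 271.] 275 [ 0.584 -0.231] pan z.015 [ 0.541 -0.197]
scene 0.7 [266. 251.] 200 [ 0.501 -0.234] pan z.015 [ 0.45  -0.201]
scene 0.67 [336. 182.] 166 [0.446 0.068] pan z.015 [0.39 0.13]
scene 0.48 [302. 290.] 265 [ 0.644 -0.244] pan z.015 [ 0.607 -0.212]
side 0.57 [366. 237.] 148 [ 0.488 -0.236] pan z.015 [ 0.535 -0.201]
side 0.56 [387. 222.] 150 [ 0.574 -0.244] pan z.015 [ 0.628 -0.21 ]
side 0.55 [348. 251.] 130 [ 0.413 -0.234] pan z.015 [ 0.454 -0.2  ]
```

View pics/s3.png

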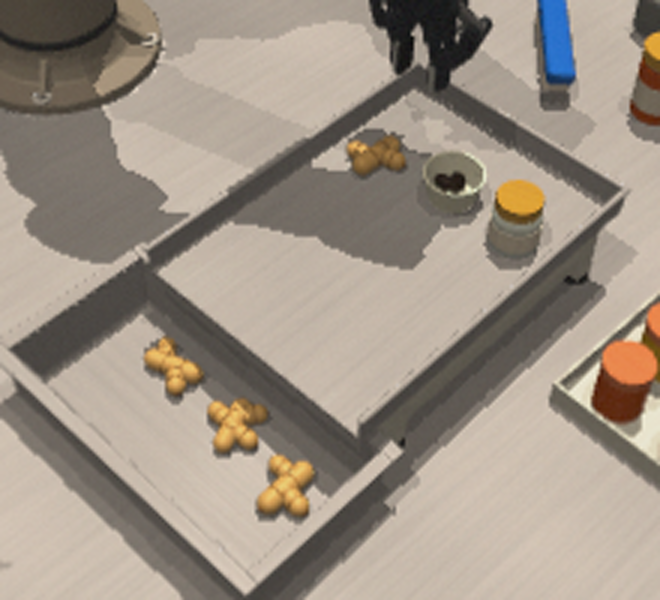

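Three pieces lie in the pan. A is at (377,155), with the dish at (453,183) and the jar at (515,220), both unmoved. I'll narrow the fingers to clear the dish, then push A.

{"fn": "carry_out", "kwargs": {
  "moves": [
    [[0,0,0.6],[0,0,2],2.4],
    [[0,0,0.6],[0,0,4.5],2.4],
    [[0,0,0.6],[0,0,6.2],2.4],
    [[0,0,0.6],[0,0,6.8],2.4],
    [[0,0,0.6],[0,0,6.9],2.4]
  ]
}}

```text
t: 13.48
eef_pos: [0.4411, 0.1232, 0.1023]
tool_rot: [0.0, 0.695, 0.719, -0.0]
contact_force: [-0.3, -0.2, 1.4]
gripper_width: 0.283
```

{"fn": "carry_out", "kwargs": {
  "moves": [
    [[0,0,0],[-1.2,0,0],2.4],
    [[0,0,0],[-2.6,0,0],2.4],
    [[0,0,0],[-4.1,0,0],2.4],
    [[0,0,0],[-5.6,0,0],2.4],
    [[0,0,0],[-7.2,0,0],2.4]
  ]
}}

```text
t: 14.1
eef_pos: [0.4435, 0.0507, 0.1024]
tool_rot: [0.0, 0.695, 0.719, 0.0]
contact_force: [-0.2, 0.5, 0.3]
gripper_width: 0.279
```

```bash
python3 -c "
from h import *
go([[.45,-.1,.103],[.455,-.18,.103]])
look()"
```

```text
[0.4435 0.0507 0.1024] F [-0.2  0.5  0.3] w 0.279 t 14.1
turn [ 0.  -0.  -0.3] shift [-15.09   0.14  -0.06]
turn [ 0.  -0.  -0.3] shift [-23.1    0.37  -0.06]
scene 0.72 [289. 271.] 262 [ 0.584 -0.231] pan z.015 [ 0.541 -0.197]
scene 0.72 [322. 188.] 161 [0.438 0.019] pan z.015 [0.381 0.076]
scene 0.63 [262. 251.] 185 [ 0.495 -0.24 ] pan z.015 [ 0.444 -0.207]
side 0.73 [366. 236.] 143 [ 0.488 -0.235] pan z.015 [ 0.535 -0.201]
side 0.65 [296. 196.] 159 [0.444 0.024] pan z.015 [0.488 0.079]
side 0.59 [351. 252.] 174 [ 0.417 -0.241] pan z.015 [ 0.459 -0.207]
side 0.59 [385. 225.] 144 [ 0.56  -0.247] pan z.015 [ 0.613 -0.214]
```

{"fn": "carry_out", "kwargs": {
  "moves": [
    [[0,0,0],[-1.6,0,0],2.4],
    [[0,0,0],[-3.4,0,0],2.4],
    [[0,0,0],[-5.2,0,0],2.4],
    [[0,0,0],[-7,0,0],2.4],
    [[0,0,0],[-8.8,0,0],2.4]
  ]
}}

```text
t: 14.92
eef_pos: [0.4463, -0.0372, 0.1022]
tool_rot: [0.0, 0.695, 0.719, -0.0]
contact_force: [-0.5, 0.6, -0.6]
gripper_width: 0.282
```

{"fn": "carry_out", "kwargs": {
  "moves": [
    [[0,0,0],[-1.6,0,0],2.4],
    [[0,0,0],[-3.2,0,0],2.4],
    [[0,0,0],[-4.8,0,0],2.4],
    [[0,0,0],[-6.2,0,0],2.4],
    [[0,0,0],[-7.5,0,0],2.4]
  ]
}}

```text
t: 15.55
eef_pos: [0.4489, -0.1119, 0.1022]
tool_rot: [-0.0, 0.695, 0.719, -0.0]
contact_force: [0.3, -0.4, 0.7]
gripper_width: 0.278
```

```bash
python3 -c "
from h import *
go([[.455,-.186,.103]])
look()"
```

```text
[ 0.4489 -0.1119  0.1022] F [ 0.3 -0.4  0.7] w 0.278 t 15.55
turn [-0.   0.  -0.2] shift [-7.43  0.36 -0.08]
scene 0.83 [288. 271.] 215 [ 0.584 -0.233] pan z.015 [ 0.541 -0.199]
scene 0.53 [281. 220.] 173 [ 0.45  -0.142] pan z.015 [ 0.394 -0.1  ]
scene 0.51 [302. 293.] 255 [ 0.65  -0.248] pan z.015 [ 0.613 -0.217]
scene 0.46 [264. 251.] 187 [ 0.498 -0.238] pan z.015 [ 0.447 -0.205]
side 0.71 [367. 236.] 133 [ 0.492 -0.236] pan z.015 [ 0.539 -0.202]
side 0.64 [348. 249.] 103 [ 0.418 -0.229] pan z.015 [ 0.46  -0.194]
side 0.6 [332. 226.] 162 [ 0.443 -0.137] pan z.015 [ 0.487 -0.095]
side 0.3 [301. 170.] 225 [0.536 0.102] pan z.015 [0.588 0.163]
```

{"fn": "carry_out", "kwargs": {
  "moves": [
    [[0,0,0],[-1.6,0.1,0],2.4],
    [[0,0,0],[-3.1,0.1,0],2.4],
    [[0,0,0],[-4.6,0.2,0],2.4],
    [[0,0,0],[-6,0.3,0],2.4],
    [[0,0,0],[-7.4,0.4,0],2.4]
  ]
}}

```text
t: 16.38
eef_pos: [0.4555, -0.186, 0.1023]
tool_rot: [0.0, 0.695, 0.719, -0.0]
contact_force: [0.1, 0.1, 0.7]
gripper_width: 0.28
```

{"fn": "carry_out", "kwargs": {
  "moves": [
    [[0,0,0],[0,0,0],2.4],
    [[0,0,0],[0,0,-3],2.4],
    [[0,0,0],[1,0,-8],2.4],
    [[0,0,0],[5,0,-13],2.4],
    [[0,0,0],[10,0,-17],2.4]
  ]
}}

```text
t: 17.0
eef_pos: [0.4521, -0.0865, 0.2723]
tool_rot: [0.0, 0.696, 0.719, 0.001]
contact_force: [0.9, 1.6, 0.2]
gripper_width: 0.276
```

```bash
python3 -c "
from h import *
go([[.455,-.186,.103]])
look()
a=snap('scene','e1.png')[120:340,200:440]
b=snap('side','e2.png')[110:300,200:470]
a=cv2.resize(a[:,:,::-1],(400,367));b=cv2.resize(b[:,:,::-1],(400,281))
cv2.imwrite('pics/e.png',np.hstack([a,np.vstack([b,np.zeros((86,400,3),'u1')])]))
"
```

```text
[ 0.4521 -0.0865  0.2723] F [0.9 1.6 0.2] w 0.276 t 17.0
turn [ 0.1  0.  -0.3] shift [-9.96 -0.06 16.93]
scene 0.78 [302. 292.] 253 [ 0.649 -0.248] pan z.015 [ 0.612 -0.216]
scene 0.72 [267. 249.] 188 [ 0.499 -0.228] pan z.015 [ 0.448 -0.194]
scene 0.72 [287. 270.] 250 [ 0.578 -0.232] pan z.015 [ 0.535 -0.199]
scene 0.53 [250. 257.] 205 [ 0.489 -0.273] pan z.015 [ 0.437 -0.244]
side 0.72 [365. 236.] 165 [ 0.487 -0.233] pan z.015 [ 0.534 -0.198]
side 0.66 [346. 250.] 154 [ 0.411 -0.228] pan z.015 [ 0.452 -0.193]
side 0.61 [385. 223.] 154 [ 0.567 -0.24 ] pan z.015 [ 0.621 -0.206]
side 0.51 [352. 264.] 157 [ 0.389 -0.272] pan z.015 [ 0.429 -0.241]
```

View pics/e.png

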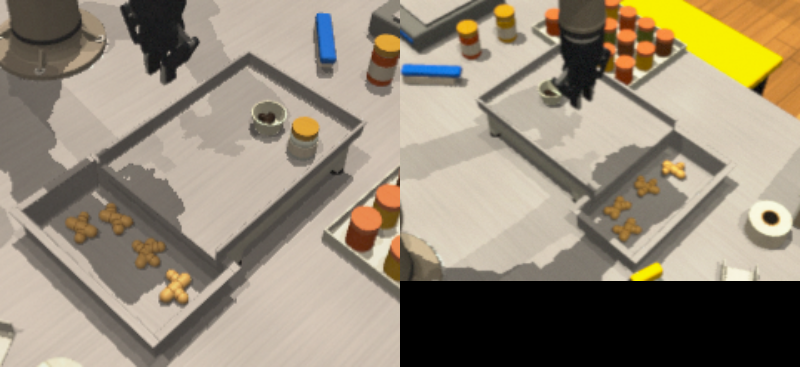

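All four pieces lie in the pan, and both pictures show the same. In the left crop they are at (82,226), (116,218), (148,252) and (176,286). The dish (268,117) and jar (303,137) stand where they were, and the gripper is clear.

```bash
python3 -c "
from h import *
bot.hand_in()"
```

```text
the job is handed in; nothing more can be done
```

All four pieces of ginger are in the steel pan, and the job was handed in at about 17 s of the 64 s allowed. I swept them one at a time along the tray and over the lip with part-closed fingers, without gripping any.

- **Final check:** the last scene and side views agree on four separate pieces in the pan and none left on the tray. The dish and jar stand where they were in the last scene view. The arm hid the jar in the last side view. The brush, spice jars and label roll look unmoved. I did not check the scoop and spray bottle closely at the end, but the arm never went near them.
- **Forces:** the reported contact force stayed low. The highest was a short reading of about 7 N while the arm was moving in free air. One fingertip seems to have rested on a lobe of the third piece (about 4–5 N), but it still slid off the lip normally.

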